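Seat the slide carrier on its presence switch

TASK

Pick up the long slide carrier, the one holding four slides, by its upright rib and set it gently down in the loading dock, flat on the two rails between the guides and lined up with them, so that its end edge holds the roller lever of the presence switch down. Do not drop it in, leave the short two-slide carrier where it is, and let go.

Things in the scene. Friction and masses are not known exactly. Their poses are not given: they have to be found in the camera images.
- carrier_long: Long slide carrier, loose, 0.24 kg: aluminium plate 130x84x10 mm, four glass slides across it, two each side of an upright grey rib at its centre. Rib: 14 mm thick along x, 60 long along y, up to 48 above the underside; pinch its thickness from above. Origin: centre of underside; x along the 130 mm length, z up. Goes in the dock either way round.
- carrier_short: Short slide carrier, loose, not to be used: same plate width, thickness and rib, but only 74 mm long, with two slides, one on each side of the rib. Too short to reach the switch lever. Origin and axes as for the long one.
- dock_seat (a point): Seat centre of the fixed grey dock (base 210x112 mm), at the top of its two black rails, 14 mm above the bench: the carrier's underside centre belongs here. x: along the rails to the switch end (robot's left); the carrier's length lies along x. Guides 8 mm above the rails leave 11 mm play each side, 12 mm at the -x end; from x=+82 black switch cheeks, 12 to 14 mm above the rails.
- lever (a joint): Hinge of the switch's spring lever, rad: 0 released, grows as pushed down; about 0.4 under a seated carrier. Steel strip 44 mm long, white roller of 4 mm radius at its tip. Hinge at x=+92 from dock_seat, 4 mm below the rail tops; released, it slopes up over the seat, roller at x=+51, its top 17 mm above the rails. Yields to 0.3 N: the carrier's weight holds it down.

How it is judged:
At the end, for the whole second after the job is handed in: Long carrier at rest flat on the rails (height within 3 mm, tilt under 0.06 rad), within 14 mm of the seat centre each way (17 mm towards the switch), length along the dock within 0.21 rad, lever held down over 0.33 rad; short carrier within 30 mm of its start (x of carrier_long in the frame of dock_seat between -0.014 and 0.017 m and y of carrier_long in the frame of dock_seat between -0.014 and 0.014 m and z of carrier_long in the frame of dock_seat between -0.003 and 0.003 m and angle between the x axis of carrier_long and the x axis of dock_seat, either way round below 0.21 rad and angle between carrier_long's own z axis and vertical below 0.06 rad and value of joint lever above 0.33 rad and linear speed of carrier_long below 0.02 m/s and distance of carrier_short from where it was at the start of the episode below 0.03 m); the robot touches nothing.
It fails at once if the short carrier is moved more than 30 mm (distance of carrier_short from where it was at the start of the episode above 0.03 m).
It fails at once if the long carrier is dropped into the dock (it comes down on it faster than 0.6 m/s, as after a fall of about 20 mm) (horizontal distance between carrier_long and dock_seat below 0.05 m and z of carrier_long in the frame of dock_seat below 0.02 m and linear speed of carrier_long above 0.6 m/s).
It also fails if it takes over 40 s, if anything falls off the work surface, if the arm or the gripper's body presses on something with over 40 N, if the wrist force passes 120 N, or if a joint passes its speed limit or range.

ROBOT

A 7-joint arm with a two-finger parallel gripper is mounted at the origin on the work surface; the furniture and walls round the work are solid. World frame = base frame: x ahead of the robot, y to its left, z up, the work surface at z = 0. Lengths are in m, angles in rad, forces in N, time in s.
With the tool pointing down it reaches from about 0.35 to 0.9 m from the base axis. Payload 8.1 kg.
Tool frame: the origin (TCP) lies on the centre line of the jaws, within the pads' length; the fingertips stand arm.tips_ahead ahead of it and the grasp point (between the pads) lies 8 mm behind it (arm.tips_ahead is the distance from the TCP to the fingertips, in m); z points along the fingers, y is the direction in which the jaws open and shut (so a half turn about z gives the same grasp; the last joint's range is limited). The gripper opens to 92 mm and grips with 3 to 60 N. Pads are 19 mm wide; open, the fingers measure 130 mm over their backs; the gripper's body (75 mm by 190 mm) begins 47 mm behind the grasp point.
Start: joints at [1.219, 0.434, 0.025, 1.573, -0.012, 1.134, -0.075], TCP at [0.154, -0.606, 0.238] pointing down, gripper open.
Joint ranges: [-2.62, 2.62], [-0.44, 2.09], [-1.27, 1.32], [0.08, 2.57], [-1.32, 4.46], [0.12, 2], [-2.74, 2.74]. Speed limits (rad/s): [2.22, 2.22, 3.01, 3.01, 3.14, 3.14, 3.14].

INTERFACE

Orientations are given as a rotation vector (axis times angle).
In Python, from cell import arm gives the robot as it stands. The module is installed in compiled form; this text tells all that it offers.
- The arm moves only by the tool jog_arm, never from a script. Its argument "moves" is a list of rows, each an object with "twist": the turn, a rotation vector about the tool's x, y, z in units of 10 degrees (1.0 is 10 degrees), a list of three; "xyz": the shift along the tool's x, y, z in units of 60 mm (1.0 is 60 mm), a list of three; "grip": the closure, from -1 (fully open) to 1 (shut). A call has 1 to 5 rows; each row is the pose to reach, as a shift and turn from the pose commanded when the call began, along the tool's axes at that moment; what a row does not reach only later rows make up. A row lasts 1/8 s, in which the tool goes at most 62.5 mm and 10.7 degrees, less where a joint would pass 70% of its speed; a pose out of reach is approached as far as the arm can. A call with a gripper value outside its range is refused whole. The fingers move at their own pace and stop on an object; "force" is the grip in N (left out, the last holds). Time passes only in rows, so rows that repeat a pose let the fingers close. It gives the time, the measured TCP pose, the force and the opening at its end, in the units of the state.
- arm.observe(): the state, without advancing time (a new reading comes with each control period).
- arm.get_image(name): name is "scene" or "top"; returns the picture (420x560x3 uint8, blue, green, red); there is no depth.
- arm.camera_params(name): a dict with "mtx" (3x3 intrinsics, pixels), "T" (4x4, takes a point from camera to world coordinates). Camera axes: x right, y down, z forward; pixel columns grow to the right and rows downward; lengths in m; the calibration is good to about 2 mm. A picture is of the moment at which its call begins. camera_params takes no time and is no camera call.
- arm.sign_off(): hands the job in, once; it reports no verdict.
The state is a dict: "clock": time; "joints": joint angles; "dq": joint speeds; "joint_efforts": joint torques, N m; "position": TCP position; "ee_rot": TCP orientation; "force": force on the tool from outside, world axes, zero at the start; "ft_torque": the same for the moment, N m; "width": opening from 0.0 (shut) to 1.0 (fully open).
Only numpy, scipy, OpenCV 4.12 (cv2) and the standard library are available. Lean on these libraries where they do the work, as an engineer would, in place of code of your own. Each camera call takes 0.05 s, during which the arm holds its last target. There are 200 camera calls.

## Working session

There is one attempt and no reset: what is moved stays moved. The work goes in short steps, Python scripts to look and compute and a tool call to move; the robot and the scene stay as the last step left them, time stands still between calls to the robot, and variables do not carry over. Pictures are saved under pics/ and viewed, about 8 in all and at most 12, crops included, and the job is handed in when it is done.

Besides the shell and the picture viewer there is one more tool, called after "Request:" as name([rows], argument=value, ...), one row to a line, values as JSON. jog_arm: Moves the arm, as the interface text tells. Its arguments: {"type":"object","properties":{"moves":{"type":"array","items":{"type":"object","properties":{"twist":{"type":"array","items":{"type":"number"}},"xyz":{"type":"array","items":{"type":"number"}},"grip":{"type":"number"}}}},"force":{"type":"number"}},"required":["moves"]}

```bash
mkdir -p pics; python3 - <<'E'
from cell import arm
import cv2,numpy as np
for n in("scene","top"):
    cv2.imwrite(f"pics/{n}0.png",arm.get_image(n)); p=arm.camera_params(n); print(n,np.round(p["mtx"],1).tolist(),np.round(p["T"],3).tolist())
print(arm.observe(),arm.tips_ahead)
E
```

```text
scene [[462.5, 0.0, 275.7], [0.0, 462.5, 207.8], [0.0, 0.0, 1.0]] [[0.906, 0.317, -0.28, 0.803], [0.423, -0.683, 0.596, -0.566], [-0.002, -0.658, -0.753, 0.692], [0.0, 0.0, 0.0, 1.0]]
top [[408.2, 0.0, 284.1], [0.0, 408.2, 202.1], [0.0, 0.0, 1.0]] [[-0.026, -0.991, 0.132, 0.454], [-0.999, 0.022, -0.028, -0.047], [0.024, -0.133, -0.991, 0.896], [0.0, 0.0, 0.0, 1.0]]
{'clock': 0.1, 'joints': array([ 1.21939176,  0.43516126,  0.02498169,  1.57401795, -0.01158366,
        1.13400576, -0.07510815]), 'dq': array([-9.00047814e-04, -2.47203700e-03, -2.88102236e-05, -3.53390403e-03,
        1.22934515e-03,  3.46284486e-05,  7.76090997e-04]), 'joint_efforts': array([ 3.74531548e-03, -6.69135475e+01,  9.88028795e-01, -3.15147436e+01,
       -6.06593722e-02,  3.74877232e-02,  1.20597824e-04]), 'position': array([ 0.15373134, -0.6053312 ,  0.23701402]), 'ee_rot': array([-3.11593036e+00, -3.89517346e-01,  5.13797188e-04]), 'force': array([-0.14717586,  0.52247335,  0.06807927]), 'ft_torque': array([ 0.00986269,  0.00157886, -0.04329658]), 'width': 1.000426771453803} 0.011
```

View pics/scene0.png

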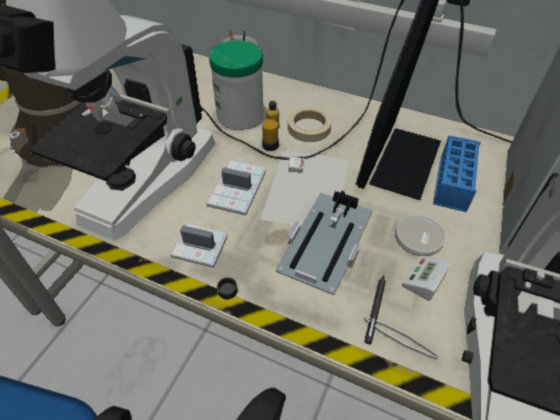

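View pics/top0.png

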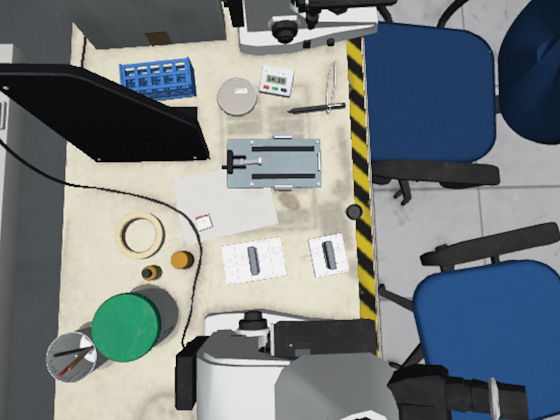

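The top view shows the long carrier at about (253,261) with its rib upright in the picture, the short carrier at (328,255), and the dock at (273,163) with its switch at (232,160). There is a black panel near (130,110). In the scene view the long carrier is at (237,187), the short at (199,243) and the dock at (326,240).

```bash
cat > h.py <<'E'
from cell import arm
import cv2,numpy as np
def ray(n,u,v):
    p=arm.camera_params(n);T=p["T"];d=T[:3,:3]@np.linalg.solve(p["mtx"],[u,v,1.]);return T[:3,3],d
def onz(n,u,v,z):
    o,d=ray(n,u,v);return o+d*(z-o[2])/d[2]
def proj(n,P):
    p=arm.camera_params(n);q=np.linalg.inv(p["T"])@np.append(P,1);q=p["mtx"]@q[:3];return q[:2]/q[2]
def tri(a,b):
    o1,d1=ray("top",*a);o2,d2=ray("scene",*b)
    s=np.linalg.lstsq(np.c_[d1,-d2],o2-o1,rcond=None)[0];p,q=o1+s[0]*d1,o2+s[1]*d2
    return (p+q)/2,np.linalg.norm(p-q)
E
python3 - <<'E'
from h import *
im=cv2.imread("pics/top0.png")
sc=cv2.imread("pics/scene0.png")
a=cv2.resize(im[120:300,160:360],None,fx=4,fy=4,interpolation=cv2.INTER_CUBIC)[:600]
b=cv2.resize(im[225:300,205:355],None,fx=4,fy=4,interpolation=cv2.INTER_CUBIC)
cv2.imwrite("pics/a.png",cv2.resize(im[120:300,160:360],None,fx=3.3,fy=3.3,interpolation=cv2.INTER_CUBIC))
def rect(mask,z,lo):
    cs,_=cv2.findContours(mask.astype(np.uint8)*255,cv2.RETR_EXTERNAL,cv2.CHAIN_APPROX_NONE)
    for c in cs:
        if cv2.contourArea(c)>lo:
            P=np.array([onz("top",u,v,z)[:2] for u,v in c[:,0]],np.float32)
            (x,y),(w,h),an=cv2.minAreaRect(P); bx=cv2.boxPoints(((x,y),(w,h),an)); e=bx[1]-bx[0]; f=bx[2]-bx[1]; L=e if np.linalg.norm(e)>np.linalg.norm(f) else f
            print(np.round([x,y,w,h],4),"long dir",np.degrees(np.arctan2(L[1],L[0])).round(1),c[:,0].mean(0).round(1))
hsv=cv2.cvtColor(im,cv2.COLOR_BGR2HSV).astype(int);g=im.astype(int)
R=np.zeros(im.shape[:2],bool);R[230:292,212:352]=1
print("ribs z=.048");rect((g.max(2)<150)&R,.048,60)
print("plates z=.01");rect((((g[...,0]-g[...,2])>-8)&R),.010,300)
R[:]=0;R[135:192,222:326]=1
print("dock z=.01");rect(R&((g[...,0]-g[...,2])>8)&(g.max(2)>60),.010,300)
print("rails .014");rect(R&(g.max(2)<55),.014,40)
for n,a,b in(("panelhi",(5,70),(455,0)),("panelnear",(207,157),(362,186)),("bottle",(182,258),(271,125)),("jar",(125,325),(237,55))):print(n,*tri(a,b))
for P in([0,0,0],[.154,-.606,.238],[0,0,.5]):print(P,proj("top",P),proj("scene",P))
E
```

```text
ribs z=.048
[ 0.4489 -0.0037  0.0576  0.018 ] long dir 7.8 [253.1 260.5]
[ 0.4566 -0.1554  0.0187  0.0554] long dir -2.4 [326.6 252.7]
plates z=.01
[ 0.4484 -0.0028  0.0843  0.1299] long dir -82.2 [253.5 260.4]
[ 0.4561 -0.1637  0.085   0.0743] long dir 9.1 [328.1 255. ]
dock z=.01
[ 0.6599 -0.0503  0.2062  0.1111] long dir 88.9 [269.4 162.8]
rails .014
[ 0.6307 -0.0697  0.1343  0.008 ] long dir 89.8 [282.5 175.7]
[0.6613 0.0351 0.0489 0.0499] long dir -18.4 [233.4 162. ]
[ 0.6921 -0.0712  0.1355  0.0068] long dir 88.9 [282.5 148.5]
panelhi [0.74353007 0.35324119 0.29832653] 0.004443031809145753
panelnear [0.68095107 0.0983916  0.00954297] 0.008089154536279314
bottle [0.45873465 0.13916679 0.06281068] 0.004424009410122963
jar [0.34475378 0.21427504 0.15981672] 0.001800278114422151
[0, 0, 0] [255.8677508  483.92365944] [ 67.76813939 128.41554488]
[0.154, -0.606, 0.238] [642.1658344  444.53606585] [-283.70240418  319.20855312]
[0, 0, 0.5] [228.66706669 824.00887884] [ -43.80886536 -129.46344463]
```

View pics/a.png

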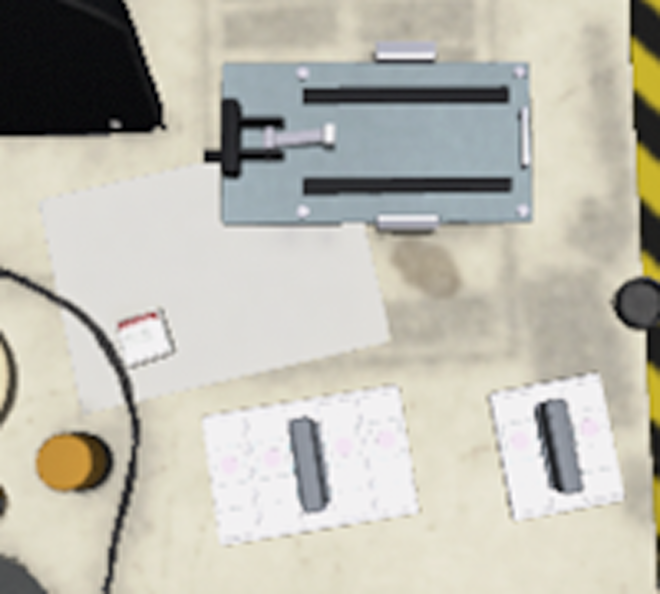

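```bash
python3 - <<'E'
from h import *
for n,a,b in(("stage1",(372,318),(115,175)),("stage2",(273,322),(168,128)),("basecorner",(207,315),(212,135)),("basecorner2",(206,316),(130,235)),("knob",(250,320),(183,147)),("tubetop",(380,20),(480,260))):print(n,*tri(a,b))
for z in(0,.1,.2,.3):print(z,proj("top",[.68,.098,z]),proj("scene",[.68,.098,z]))
f=lambda a,b:(160+a/3.3,120+b/3.3)
print("roller",onz("top",*f(330,134),.027));print("endguide inner",onz("top",*f(520,136),.022),"end guide outer",onz("top",*f(531,136),.022))
for p in((376,52),(435,52),(377,222),(438,222)):print("guide",onz("top",*f(*p),.022))
for p in((239,100),(283,122),(239,175),(283,153)):print("cheek",onz("top",*f(*p),.027))
for p in((303,96),(508,96),(303,185),(511,185)):print("rail",onz("top",*f(*p),.014))
from scipy.spatial.transform import Rotation as R
print(R.from_rotvec(arm.observe()["ee_rot"]).as_matrix().round(3))
a=cv2.imread("pics/scene0.png")
E
```

```text
stage1 [ 0.35082022 -0.20855892  0.18120187] 0.010929983305526726
stage2 [ 0.3393613  -0.04282994  0.14843846] 0.0009515158594728774
basecorner [0.33888154 0.09327519 0.02849791] 0.0011123974806195019
basecorner2 [ 0.23501677  0.03103644 -0.22268731] 0.251739493167973
knob [0.33000072 0.00200778 0.06320051] 0.0045309736469808185
tubetop [ 0.86081544 -0.2256643   0.27402495] 0.04464808522142848
0 [206.98158113 156.83529581] [358.90328975 189.65581295]
0.1 [198.82463389 144.66586471] [365.94216805 153.32630245]
0.2 [188.40802175 129.12521695] [374.30556986 110.16057624]
0.3 [174.64180545 108.58726129] [384.4061817   58.02865011]
roller [ 0.66254427 -0.02112263  0.027     ]
endguide inner [ 0.65987219 -0.14711485  0.022     ] end guide outer [ 0.65972606 -0.1544464   0.022     ]
guide [ 0.7192217  -0.05270158  0.022     ]
guide [ 0.71849801 -0.09218735  0.022     ]
guide [ 0.60395655 -0.05077443  0.022     ]
guide [ 0.60309185 -0.09090345  0.022     ]
cheek [0.68669083 0.03845328 0.027     ]
cheek [0.6712495  0.00967113 0.027     ]
cheek [0.63625811 0.03890392 0.027     ]
cheek [0.65038908 0.00994772 0.027     ]
rail [ 0.69209794 -0.00310936  0.014     ]
rail [ 0.68945545 -0.14094143  0.014     ]
rail [ 0.63132784 -0.00218403  0.014     ]
rail [ 0.62843716 -0.14078399  0.014     ]
[[ 0.969  0.246 -0.   ]
 [ 0.246 -0.969  0.001]
 [-0.    -0.001 -1.   ]]
```

The crop confirms the dock: roller at (330,134), rails at rows 96 and 185, guides at columns 376-438. That puts the seat at about (0.661,-0.0715), and the rail ends, side guides, roller and end guide agree to 2 mm. The microscope near the base is in the arm's way, so I'm checking its extent.

```bash
python3 - <<'E'
from h import *
a=cv2.imread("pics/scene0.png")[0:240,0:240];b=cv2.imread("pics/top0.png")[290:420,160:560]
c=np.zeros((600,800,3),np.uint8)
a=cv2.resize(a,(400,400));b=cv2.resize(b,(600,195));c[:400,:400]=a;c[402:597,:600]=b
cv2.imwrite("pics/m.png",c)
E
```

```text
(no output)
```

View pics/m.png

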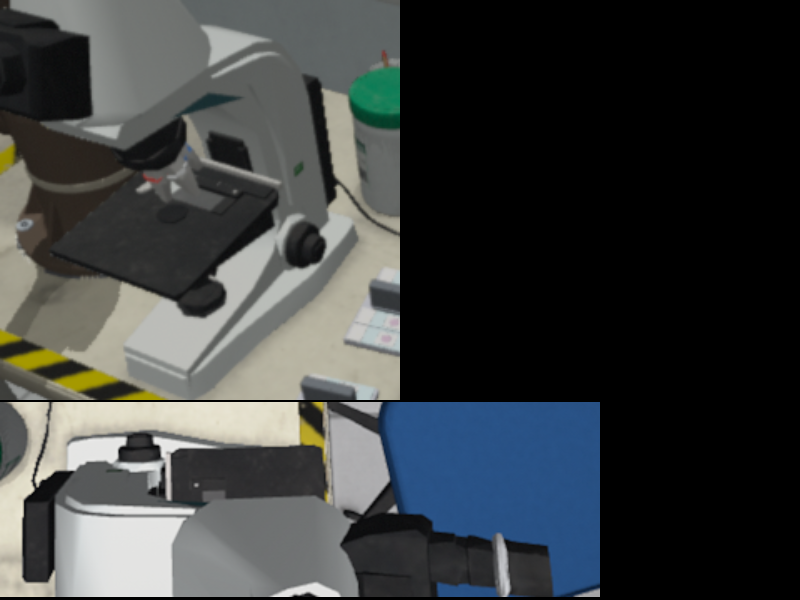

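```bash
python3 - <<'E'
from h import *
for n,a,b in(("headcorner",(298,355),(126,30)),("eyebox",(448,367),(54,24)),("armtop",(205,352),(180,34)),("stagefront2",(375,319),(108,178))):print(n,*tri(a,b))
E
```

```text
headcorner [ 0.32909628 -0.0747221   0.35159897] 0.0004753660948506308
eyebox [ 0.34395585 -0.22122304  0.43711784] 0.03181466825640925
armtop [0.32243079 0.05700683 0.27953462] 0.00423356142690877
stagefront2 [ 0.34631875 -0.21597608  0.17928602] 0.0050114200619334305
```

Request:
jog_arm([
  {"xyz": [0.9,-0.05,-0.4],"twist": [0,0,0.1]},
  {"xyz": [1.8,-0.1,-0.8],"twist": [0,0,0.25]},
  {"xyz": [2.7,-0.2,-1.0],"twist": [0,0,0.4]},
  {"xyz": [3.6,-0.25,-1.0],"twist": [0,0,0.55]},
  {"xyz": [4.5,-0.3,-1.0],"twist": [0,0,0.65]},
])

```text
invalid input at $.moves[0]: expected keys twist, xyz, grip
```

Request:
jog_arm([
  {"xyz": [0.9,-0.05,-0.4],"twist": [0,0,0.1],"grip": -1},
  {"xyz": [1.8,-0.1,-0.8],"twist": [0,0,0.25],"grip": -1},
  {"xyz": [2.7,-0.2,-1.0],"twist": [0,0,0.4],"grip": -1},
  {"xyz": [3.6,-0.25,-1.0],"twist": [0,0,0.55],"grip": -1},
  {"xyz": [4.5,-0.3,-1.0],"twist": [0,0,0.65],"grip": -1},
])

```text
clock: 0.72
position: [0.4126, -0.5211, 0.2976]
ee_rot: [-3.134, -0.211, 0.0]
force: [0.5, -0.7, 0.4]
width: 1.003
```

Request:
jog_arm([
  {"xyz": [0.7,-0.7,0],"twist": [0,0,0],"grip": -1},
  {"xyz": [1.4,-1.5,0],"twist": [0,0,0],"grip": -1},
  {"xyz": [1.8,-2.4,0],"twist": [0,0,0],"grip": -1},
  {"xyz": [1.9,-3.4,0],"twist": [0,0,0],"grip": -1},
  {"xyz": [1.95,-4.3,0],"twist": [0,0,0],"grip": -1},
])

```text
clock: 1.35
position: [0.4922, -0.2477, 0.2972]
ee_rot: [-3.134, -0.215, 0.001]
force: [0.4, 0.3, 0.6]
width: 0.999
```

Request:
jog_arm([
  {"xyz": [0,-0.9,0],"twist": [0,0,0],"grip": -1},
  {"xyz": [0,-1.8,0.2],"twist": [0,0,0],"grip": -1},
  {"xyz": [-0.05,-2.7,0.7],"twist": [0,0,0],"grip": -1},
  {"xyz": [-0.1,-3.5,1.2],"twist": [0,0,0],"grip": -1},
  {"xyz": [-0.15,-4.1,1.8],"twist": [0,0,0],"grip": -1},
])

```text
clock: 1.98
position: [0.4497, -0.0058, 0.1892]
ee_rot: [-3.134, -0.215, -0.002]
force: [0.1, 0.3, 0.1]
width: 1.0
```

```bash
python3 - <<'E'
from h import *
t=arm.get_image("top");s=arm.get_image("scene");o=arm.observe();print(o["position"],o["ee_rot"],o["force"],o["joints"].round(2))
c=np.zeros((600,800,3),np.uint8);c[:600,:400]=cv2.resize(t[200:320,180:260+20][:, :100],None,fx=4,fy=5)[:600,:400]
c[:400,400:]=cv2.resize(s[40:240,120:320],(400,400))
c[:420,:400]=cv2.resize(t[180:390,150:350],(400,420));c[420:]=0
cv2.imwrite("pics/n1.png",c)
E
```

```text
[ 0.4468465  -0.00418979  0.18666241] [-3.13226759 -0.2216128   0.00963994] [-0.4442966  -0.15561698  0.22935079] [ 0.12  0.23 -0.27  2.03  0.07  0.9  -1.62]
```

View pics/n1.png

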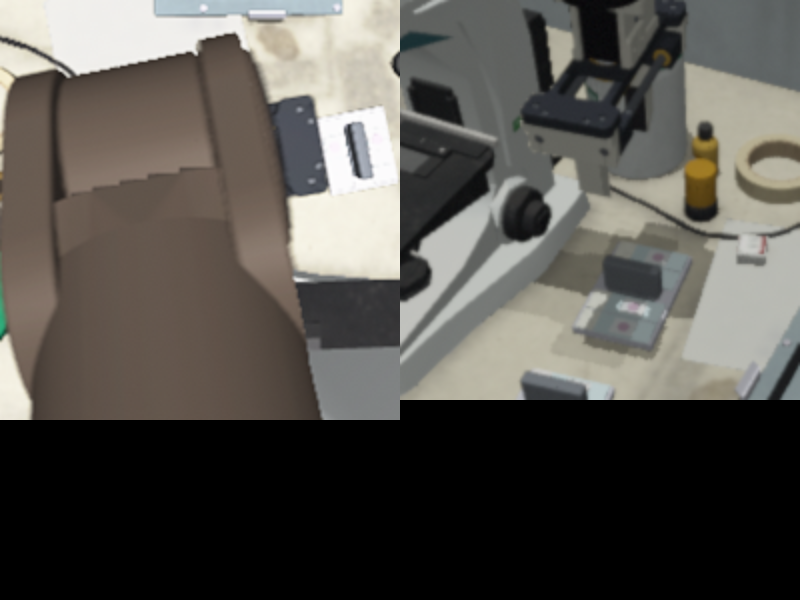

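The rib stands clear under the open gripper (scene crop: rib (632,275), gripper above it). Descending.

Request:
jog_arm([
  {"xyz": [0.0,0,0.7],"twist": [0,0,0],"grip": -1},
  {"xyz": [0.0,0,1.4],"twist": [0,0,0],"grip": -1},
  {"xyz": [0.0,0,2.0],"twist": [0,0,0],"grip": -1},
  {"xyz": [0.0,0,2.4],"twist": [0,0,0],"grip": -1},
  {"xyz": [0.0,0,2.4],"twist": [0,0,0],"grip": -1},
])

```text
clock: 2.7
position: [0.4492, -0.0085, 0.0446]
ee_rot: [3.134, 0.212, -0.005]
force: [0.2, -0.2, 0.8]
width: 0.997
```

Request:
jog_arm([
  {"xyz": [0.0,-0.08,0.1],"twist": [0,0,0],"grip": -1},
  {"xyz": [0.0,-0.08,0.25],"twist": [0,0,0],"grip": -1},
  {"xyz": [0.0,-0.08,0.25],"twist": [0,0,0],"grip": -1},
])

```text
clock: 3.08
position: [0.4494, -0.0031, 0.0306]
ee_rot: [3.134, 0.213, -0.0]
force: [0.0, -0.7, 0.5]
width: 0.999
```

Request:
jog_arm([
  {"xyz": [0.0,0,0],"twist": [0,0,0],"grip": 0.5},
  {"xyz": [0.0,0,0],"twist": [0,0,0],"grip": 0.6},
  {"xyz": [0.0,0,0],"twist": [0,0,0],"grip": 1},
  {"xyz": [0.0,0,0],"twist": [0,0,0],"grip": 1},
  {"xyz": [0.0,0,0],"twist": [0,0,0],"grip": 1},
], force=25)

```text
clock: 3.7
position: [0.4496, -0.0032, 0.0308]
ee_rot: [3.134, 0.212, 0.0]
force: [0.4, 0.7, -0.1]
width: 0.505
```

Request:
jog_arm([
  {"xyz": [0.0,0,0],"twist": [0,0,0],"grip": 1},
  {"xyz": [0.0,0,0],"twist": [0,0,0],"grip": 1},
  {"xyz": [0.0,0,0],"twist": [0,0,0],"grip": 1},
  {"xyz": [0.0,0,0],"twist": [0,0,0],"grip": 1},
  {"xyz": [0.0,0,0],"twist": [0,0,0],"grip": 1},
], force=25)

```text
clock: 4.32
position: [0.4495, -0.0031, 0.0307]
ee_rot: [3.134, 0.212, -0.0]
force: [0.4, -0.5, -0.2]
width: 0.15
```

Request:
jog_arm([
  {"xyz": [0.0,0,0],"twist": [0,0,0],"grip": 1},
  {"xyz": [0.0,0,-0.3],"twist": [0,0,0],"grip": 1},
  {"xyz": [0.0,0,-0.7],"twist": [0,0,0],"grip": 1},
  {"xyz": [0.0,0,-1.1],"twist": [0,0,0],"grip": 1},
  {"xyz": [0.0,0,-1.5],"twist": [0,0,0],"grip": 1},
], force=35)

```text
clock: 4.95
position: [0.4491, -0.0033, 0.1213]
ee_rot: [3.134, 0.212, -0.001]
force: [0.7, -0.2, -2.8]
width: 0.149
```

Request:
jog_arm([
  {"xyz": [0.5,0.2,0],"twist": [0,0,0.1],"grip": 1},
  {"xyz": [1.2,0.5,0],"twist": [0,0,0.3],"grip": 1},
  {"xyz": [2.0,0.9,0],"twist": [0,0,0.5],"grip": 1},
  {"xyz": [2.8,1.3,0],"twist": [0,0,0.7],"grip": 1},
  {"xyz": [3.35,1.6,0],"twist": [0,0,0.9],"grip": 1},
])

```text
clock: 5.58
position: [0.6632, -0.0722, 0.12]
ee_rot: [3.141, -0.037, -0.001]
force: [0.5, 0.6, -1.8]
width: 0.152
```

Request:
jog_arm([
  {"xyz": [0,0,0.2],"twist": [0,0,0],"grip": 1},
  {"xyz": [0,0,0.5],"twist": [0,0,0],"grip": 1},
  {"xyz": [0,0,0.6],"twist": [0,0,0],"grip": 1},
  {"xyz": [0,0,0.6],"twist": [0,0,0],"grip": 1},
])

```text
clock: 6.08
position: [0.6605, -0.0707, 0.084]
ee_rot: [-3.141, 0.033, 0.003]
force: [0.4, 0.0, -1.6]
width: 0.15
```

```bash
python3 - <<'E'
from h import *
t=arm.get_image("top");s=arm.get_image("scene");o=arm.observe();print(o["position"],o["ee_rot"],o["force"],o["joints"].round(2),o["clock"])
c=np.zeros((420,800,3),np.uint8)
c[:400,400:]=cv2.resize(s[140:310,240:410],(400,400))
c[:400,:400]=cv2.resize(t[90:240,190:340],(400,400))
cv2.imwrite("pics/n2.png",c)
E
```

```text
[ 0.66163832 -0.07091437  0.08520049] [-3.14139603e+00  3.36722745e-02 -7.55607983e-04] [-0.32985894 -0.8182905  -2.42285895] [ 0.13  0.65 -0.16  1.61  0.13  0.89 -1.67] 6.175
```

View pics/n2.png

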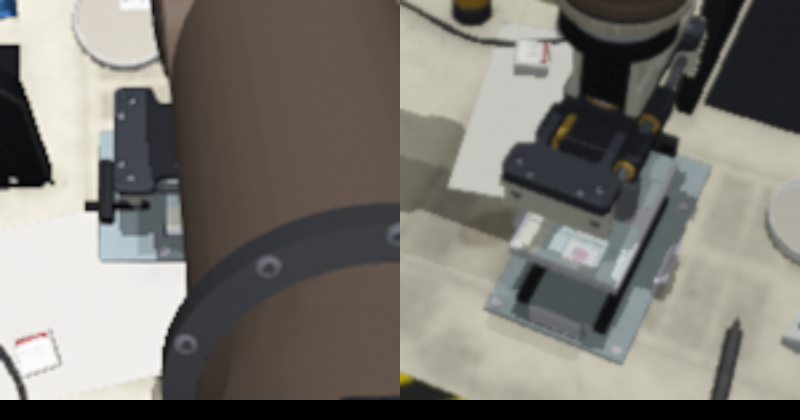

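The carrier hangs level over the dock and lined up with it: its plate spans crop (510,235)-(665,190) and the rails and end guide show below. Lowering slowly.

Request:
jog_arm([
  {"xyz": [0,0.01,0.15],"twist": [0,0,0],"grip": 1},
  {"xyz": [0,0.01,0.3],"twist": [0,0,0],"grip": 1},
  {"xyz": [0,0.01,0.45],"twist": [0,0,0],"grip": 1},
  {"xyz": [0,0.01,0.55],"twist": [0,0,0],"grip": 1},
  {"xyz": [0,0.01,0.6],"twist": [0,0,0],"grip": 1},
])

```text
clock: 6.8
position: [0.6614, -0.0718, 0.0481]
ee_rot: [3.141, -0.034, -0.001]
force: [1.2, -0.0, -1.6]
width: 0.151
```

Request:
jog_arm([
  {"xyz": [0,0,0.02],"twist": [0,0,0],"grip": 1},
  {"xyz": [0,0,0.04],"twist": [0,0,0],"grip": 1},
  {"xyz": [0,0,0.06],"twist": [0,0,0],"grip": 1},
  {"xyz": [0,0,0.07],"twist": [0,0,0],"grip": 1},
  {"xyz": [0,0,0.07],"twist": [0,0,0],"grip": 1},
])

```text
clock: 7.42
position: [0.6618, -0.0718, 0.0448]
ee_rot: [3.141, -0.034, 0.001]
force: [-0.5, -0.6, 1.9]
width: 0.15
```

Contact is felt (about +4 N) at the expected height. Releasing.

Request:
jog_arm([
  {"xyz": [0,0,0],"twist": [0,0,0],"grip": 0.5},
  {"xyz": [0,0,0],"twist": [0,0,0],"grip": 0.3},
  {"xyz": [0,0,0],"twist": [0,0,0],"grip": 0},
  {"xyz": [0,0,0],"twist": [0,0,0],"grip": 0},
  {"xyz": [0,0,0],"twist": [0,0,0],"grip": 0},
], force=5)

```text
clock: 8.05
position: [0.6616, -0.0718, 0.0445]
ee_rot: [3.141, -0.034, 0.0]
force: [0.2, 0.1, 0.1]
width: 0.498
```

Request:
jog_arm([
  {"xyz": [0,0,-0.2],"twist": [0,0,0],"grip": 0},
  {"xyz": [0,0,-0.7],"twist": [0,0,0],"grip": 0},
  {"xyz": [0,0,-1.5],"twist": [0,0,0],"grip": 0},
  {"xyz": [0,0,-2.4],"twist": [0,0,0],"grip": 0},
  {"xyz": [0,0,-3.2],"twist": [0,0,0],"grip": 0},
])

```text
clock: 8.68
position: [0.6617, -0.0717, 0.2397]
ee_rot: [3.141, -0.034, 0.003]
force: [1.3, 0.3, 1.0]
width: 0.498
```

Request:
jog_arm([
  {"xyz": [-0.3,0.7,0],"twist": [0,0,0],"grip": 0},
  {"xyz": [-0.9,1.4,0],"twist": [0,0,0],"grip": 0},
  {"xyz": [-1.6,2.1,0],"twist": [0,0,0],"grip": 0},
  {"xyz": [-2.3,2.8,0],"twist": [0,0,0],"grip": 0},
  {"xyz": [-2.8,3.6,0],"twist": [0,0,0],"grip": 0},
])

```text
clock: 9.3
position: [0.4873, -0.2849, 0.2378]
ee_rot: [3.141, -0.034, 0.002]
force: [0.4, -0.6, 0.3]
width: 0.501
```

```bash
python3 - <<'E'
from h import *
t=arm.get_image("top");s=arm.get_image("scene");o=arm.observe();print(o["position"],o["force"],o["clock"])
cv2.imwrite("pics/top3.png",t);cv2.imwrite("pics/scene3.png",s)
c=np.zeros((400,800,3),np.uint8)
c[:,400:]=cv2.resize(s[140:310,240:410],(400,400))
c[:,:400]=cv2.resize(t[90:240,210:360],(400,400))
cv2.imwrite("pics/n3.png",c)
E
```

```text
[ 0.48426864 -0.29100208  0.23764887] [ 0.57667867  0.30665323 -0.668068  ] 9.4
```

View pics/n3.png

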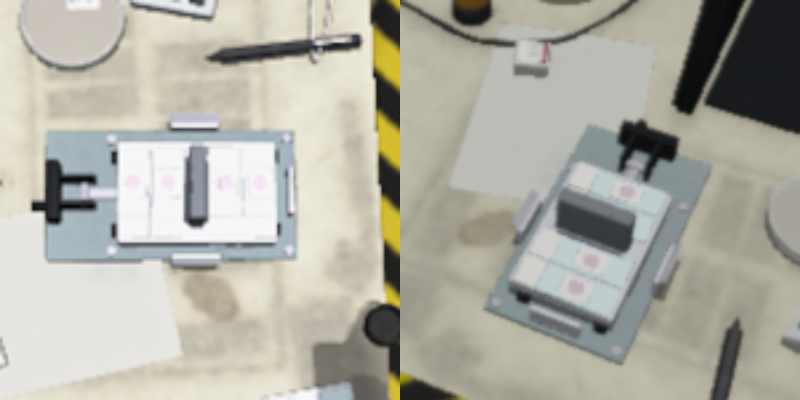

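It sits on the rails between the guides (plate (118,142)-(278,242) in the top crop) with the lever under its left edge. One numeric check before handing in.

```bash
python3 - <<'E'
from h import *
im=cv2.imread("pics/top3.png");g=im.astype(int)
def m(x0,y0,x1,y1,mask,z):
    R=np.zeros(g.shape[:2],bool);R[y0:y1,x0:x1]=1
    c=max(cv2.findContours((mask&R).astype(np.uint8),0,1)[0],key=cv2.contourArea)
    r=cv2.minAreaRect(np.array([onz("top",u,v,z)[:2] for u,v in c[:,0]],np.float32));print(np.round(r[0],4),np.round(r[1],4),round(r[2],1))
m(250,140,318,184,g.min(2)>200,.024)
m(250,140,318,184,g.max(2)<140,.062)
m(300,225,352,290,g.max(2)<150,.048)
s=cv2.imread("pics/scene3.png").astype(int);q=cv2.imread("pics/scene0.png").astype(int)
print("short change",np.abs(s-q)[218:268,168:228].mean())
print(arm.observe()["dq"].round(3)); arm.sign_off()
E
```

```text
[ 0.6607 -0.0681] [0.1377 0.0828] 88.8
[ 0.6557 -0.0702] [0.0167 0.062 ] 88.5
[ 0.4518 -0.1819] [0.0482 0.1312] 87.3
short change 24.976666666666667
[-0.067  0.016 -0.082 -0.023 -0.029 -0.003 -0.078]
the job is handed in; nothing more can be done
```

The long carrier is standing in the dock and I let go of it. I gripped it by its rib, lifted it, turned it about 9° to line up with the dock, and lowered it slowly until I felt light contact. After opening the jaws I moved the arm clear and handed the job in at about 9.4 s of the 40 s allowed.

**Last checks**
- **Position:** the tool let go at (0.6616, -0.0718, 0.0445), against a seat measured at (0.661, -0.0715). The height is within 1 mm of the seated height I expected. The last picture puts the plate centre at (0.661, -0.068) and the rib at (0.656, -0.070), so they agree with the seat to about 5 mm.
- **Alignment:** the plate lies at 88.8°, the same as the dock. In both views it looks flat on the rails and between the guides.
- **Lever:** the lever runs under the plate's end edge, but I only saw this in the picture; its angle can't be read.

**Checks that failed or disagreed**
- **Plate length:** it measured 138 mm instead of 130, because the pale roller or end guide was caught in the outline.
- **Short carrier:** my numeric check gave no usable result. The arm and its shadow were in the way, so the rib could not be picked out and the before/after picture difference of 25 means nothing. I never worked near the short carrier, the tool stayed well above it, and the tool force stayed near zero on those moves. I therefore believe it hasn't moved, but I did not measure it.
- **Arm at hand-in:** it was still settling slightly, at up to 0.08 rad/s. It was raised about 0.24 m, clear of the dock and carriers.

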